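# Make up two condiment caddies

## Task

Make up the two table caddies from the condiments standing about. In the three-compartment caddy goes the wooden pepper mill in the compartment beside the loop handle, the slim clear-lidded spice jar in the middle and the slim red-lidded spice jar at the other end; in the two-compartment caddy goes the sauce bottle in the long compartment and the squat red-lidded jar in the short one. Set each down upright on the floor of its compartment without dropping it or knocking it over, and leave the timer, the tape roll and the lemon reamer where they lie.

Things in the scene. Friction and masses are not known exactly. Their poses are not given: they have to be found in the camera images.
- caddy_three: The three-compartment caddy, 90 x 250 x 22 mm. Fixed low open wooden box; origin centre of underside, z up, compartments in a row along y, flat steel loop handle on the +y end (29 mm out, 13 mm up). Walls 6 mm thick, 22 high; dividers 5 thick, 19 high; floor 6 mm up. Compartments 78 mm along x, centred at x = 0; all 76 mm along y, centred at y = +81 (by the handle), 0 and -81 mm.
- caddy_two: The two-compartment caddy, 90 x 185 x 22 mm. Fixed low open wooden box; origin centre of underside, z up, compartments in a row along y, flat steel loop handle on the +y end (29 mm out, 13 mm up). Walls 6 mm thick, 22 high; dividers 5 thick, 19 high; floor 6 mm up. Compartments 78 mm along x, centred at x = 0; long one 92 mm along y, centred at y = -40.5 mm; short one 76 mm, at y = +48.5 mm (by the handle).
- sauce_bottle: Green flat-sided sauce bottle, round white cap, 186 mm tall, under 0.5 kg. Body 52 mm along x, 82 mm along y; cap 46 mm across, 157 to 186 mm up: grip it there, across x. To fit, its y must lie along the caddy's row (y), either way round. Stands upright at the start; origin at the centre of its underside, z up its axis.
- pepper_mill: Turned wooden pepper mill, 160 mm tall, round, 58 mm across the foot; the head is 50 mm across from 116 to 149 mm up with a 12 mm knob on top, and does not turn. Stands upright at the start; origin at the centre of its underside, z up its axis.
- clear_lid_jar: Slim round spice jar with a clear colourless lid and a brown label, 44 mm across, 109 mm tall; the lid (88 to 109 mm up) is fixed. Stands upright at the start; origin at the centre of its underside, z up its axis.
- slim_red_jar: Slim round spice jar with a red lid and green label, 46 mm across, 109 mm tall; the lid (88 to 109 mm up) is fixed. Stands upright at the start; origin at the centre of its underside, z up its axis.
- squat_red_jar: Squat wide jar with a red lid, round, 59 mm across, 86 mm tall; the lid is fixed. Stands upright at the start; origin at the centre of its underside, z up its axis.
- timer: Bystander: light kitchen timer lying flat, 78 x 52 x 14 mm, loose. Origin at the centre of its underside.
- tape_roll: Bystander: roll of masking tape lying flat, 104 mm across, 25 mm high, loose. Origin at the centre of its underside.
- reamer: Bystander: small cream lemon reamer (ribbed cone in a round dish), 70 mm across, 27 mm high, loose. Origin at the centre of its underside.
Things that resemble listed ones, but are neither listed nor needed, are in the scene too. What is shaped like the sauce_bottle but blue is not meant.

How it is judged (in metres and radians):
At the end, for the whole second after the job is handed in: All five stand upright (within 0.12 rad), at rest and released in the compartments that the goal names: underside at most 6 mm above the compartment floor, axis within 20 mm of the compartment's centre along both caddy axes (x of sauce_bottle in the frame of caddy_two between -0.02 and 0.02 m and y of sauce_bottle in the frame of caddy_two between -0.0605 and -0.0205 m and z of each of sauce_bottle, squat_red_jar in the frame of caddy_two below 0.012 m and angle between each of sauce_bottle, squat_red_jar, pepper_mill, clear_lid_jar, slim_red_jar's own z axis and vertical below 0.12 rad and linear speed of each of sauce_bottle, squat_red_jar, pepper_mill, clear_lid_jar, slim_red_jar below 0.02 m/s and angular speed of each of sauce_bottle, squat_red_jar, pepper_mill, clear_lid_jar, slim_red_jar below 0.3 rad/s and x of squat_red_jar in the frame of caddy_two between -0.02 and 0.02 m and y of squat_red_jar in the frame of caddy_two between 0.0285 and 0.0685 m and x of pepper_mill in the frame of caddy_three between -0.02 and 0.02 m and y of pepper_mill in the frame of caddy_three between 0.061 and 0.101 m and z of each of pepper_mill, clear_lid_jar, slim_red_jar in the frame of caddy_three below 0.012 m and x of clear_lid_jar in the frame of caddy_three between -0.02 and 0.02 m and y of clear_lid_jar in the frame of caddy_three between -0.02 and 0.02 m and x of slim_red_jar in the frame of caddy_three between -0.02 and 0.02 m and y of slim_red_jar in the frame of caddy_three between -0.101 and -0.061 m); the robot touches nothing.
It fails at once if a condiment is dropped or flung (faster than 0.6 m/s while the fingers do not hold it) ((linear speed of sauce_bottle above 0.6 m/s and contact force between sauce_bottle and the fingers below 0.05 N) or (linear speed of squat_red_jar above 0.6 m/s and contact force between squat_red_jar and the fingers below 0.05 N) or (linear speed of pepper_mill above 0.6 m/s and contact force between pepper_mill and the fingers below 0.05 N) or (linear speed of clear_lid_jar above 0.6 m/s and contact force between clear_lid_jar and the fingers below 0.05 N) or (linear speed of slim_red_jar above 0.6 m/s and contact force between slim_red_jar and the fingers below 0.05 N)).
It fails at once if a condiment is knocked over (leans more than 0.9 rad) (angle between any of sauce_bottle, squat_red_jar, pepper_mill, clear_lid_jar, slim_red_jar's own z axis and vertical above 0.9 rad).
It fails at once if the timer, tape roll or reamer is displaced by more than 30 mm (distance of any of timer, tape_roll, reamer from where it was at the start of the episode above 0.03 m).
It also fails if it takes over 128 s, if anything falls off the work surface, if the arm or the gripper's body presses on something with over 40 N, if the wrist force passes 120 N, or if a joint passes its speed limit or range.

## Robot

A 7-joint arm with a two-finger parallel gripper is mounted at the origin on a cart in front of the work surface, level with it; the furniture and walls round the work are solid. World frame = base frame: x ahead of the robot, y to its left, z up, the work surface at z = 0. Lengths are in m, angles in degrees, forces in N, time in s.
With the tool pointing down it reaches from about 0.425 to 0.875 m from the base axis. Payload 4.7 kg.
Tool frame: the origin (TCP) lies between the finger pads; the fingertips stand 11 mm ahead of it and the grasp point (between the pads) lies 8 mm behind it (env.tcp_to_tips is the distance from the TCP to the fingertips, in m); z points along the fingers, y is the line along which they close (so a half turn about z gives the same grasp; the last joint's range is limited). The gripper opens to 87 mm and grips with 3 to 60 N. Pads are 19 mm wide; open, the fingers measure 117 mm over their backs; the gripper's body (75 mm by 190 mm) begins 51 mm behind the grasp point.
Start: joints at [-65.082, 18.392, -4.016, 83.108, 1.295, 78.541, -3.26], TCP at [0.266, 0.593, 0.234] pointing down, gripper open.
Joint ranges: [-163.93, 163.93], [-17.29, 119.83], [-79.2, 71.16], [3.27, 140.29], [-89.18, 269.18], [5.43, 117.66], [-154.24, 154.24]. Speed limits (degrees/s): [147.25, 147.25, 180, 180, 180, 180, 180].

## Interface

Orientations are given as [roll, pitch, yaw] about the fixed x, y, z axes, in that order (R = Rz(yaw) Ry(pitch) Rx(roll)).
In Python, from cell import env, viewer gives the robot as it stands.
- The arm moves only by the tool step_arm, never from a script. Its arguments are lists of equal length, an entry for each row: "delta_pos": the shift along the tool's x, y, z in units of 0.2 m (1.0 is 0.2 m), a list of three; "rot": the turn, a rotation vector about the tool's x, y, z in units of 1.5 rad (1.0 is 1.5 rad), a list of three; "gripper": the gripper command: -1 is shut, 1 is fully open, values between are in proportion. A call has 1 to 20 rows; each row is the pose to reach, as a shift and turn from the pose commanded when the call began, along the tool's axes at that moment; what a row does not reach only later rows make up. A row lasts 1/8 s, in which the tool goes at most 62.5 mm and 10.7 degrees, less where a joint would pass 70% of its speed; a pose out of reach is approached as far as the arm can. A call with a number of a shift or a turn outside -1 to 1 is refused whole. A call with a gripper value outside its range is refused whole. The fingers move at their own pace and stop on an object; "squeeze" is the grip in N (left out, the last holds). Time passes only in rows, so rows that repeat a pose let the fingers close. It gives the time, the measured TCP pose, the force, the opening and the grip force at its end, in the units of the state.
- env.get_obs(): the state, without advancing time (a new reading comes with each control period).
- viewer.read_camera(name): name is "side" or "top" or "wrist"; returns a dict with "img" (400x640x3 uint8, red, green, blue), "fx", "fy", "cx", "cy" (pixels), "dist" ([k1, k2, p1, p2, k3] as OpenCV has them; the pictures are not rectified), "pose" (4x4, takes a point from camera to world coordinates). Camera axes: x right, y down, z forward; pixel columns grow to the right and rows downward; lengths in m; the calibration is good to about 2 mm. A picture is of the moment at which its call begins. There is no depth.
- env.sign_off(): hands the job in; it is judged then, once.
The state is a dict: "time_s": time; "qpos": joint angles; "joint_velocities": joint speeds; "effort": joint torques, N m; "tool_pos": TCP position; "tool_rot": TCP orientation; "force": force on the tool from outside, world axes, zero at the start; "wrist_torque": the same for the moment, N m; "grip_width": finger opening in m; "grasp_force": force on a finger pad.
Only numpy, scipy, OpenCV 4.12 (cv2) and the standard library are available. Lean on these libraries where they do the work, as an engineer would, in place of code of your own. Each camera call takes 0.05 s, during which the arm holds its last target. There are 200 camera calls.

## Working session

There is one attempt and no reset: what is moved stays moved. The work goes in short steps, Python scripts to look and compute and a tool call to move; the robot and the scene stay as the last step left them, time stands still between calls to the robot, and variables do not carry over. Pictures are saved under pics/ and viewed, at most 14 in all, crops included, and the job is handed in when it is done.

Besides the shell and the picture viewer there is one more tool, called after ">>>" as name(argument=value, ...) on one line, values as JSON. step_arm: Moves the arm, as the interface text tells. Shifts and turns lie within -1 to 1; 1 stands for 0.2 m of shift or 1.5 rad of turn. Its arguments: {"type":"object","properties":{"delta_pos":{"type":"array"},"rot":{"type":"array"},"gripper":{"type":"array"},"squeeze":{"type":"number"}},"required":["delta_pos","rot","gripper"]}

```bash
ls; mkdir -p pics
python3 - <<'E'
from cell import env, viewer
import cv2, numpy as np, pickle
o=env.get_obs(); print({k:np.round(v,3) for k,v in o.items()})
for n in ("top","side"):
    c=viewer.read_camera(n); cv2.imwrite(f"pics/{n}0.png",c["img"][:,:,::-1]); pickle.dump(c,open(f"pics/{n}0.pkl","wb"))
    print(n,c["fx"],c["fy"],c["cx"],c["cy"],c["dist"],np.round(c["pose"],3).tolist())
E
```

```text
pics
{'time_s': np.float64(0.0), 'qpos': array([-65.081,  18.44 ,  -4.015,  83.175,   1.295,  78.541,  -3.259]), 'joint_velocities': array([-0.049,  0.016,  0.061, -0.085,  0.025, -0.028, -0.065]), 'effort': array([ 0.0000e+00, -4.9128e+01, -4.0400e-01, -3.1254e+01, -6.4000e-02,
        4.4000e-02,  0.0000e+00]), 'tool_pos': array([0.265, 0.593, 0.232]), 'tool_rot': array([-1.79890e+02,  6.00000e-03,  1.55892e+02]), 'force': array([ 0.14 , -0.376, -0.896]), 'wrist_torque': array([-0.029, -0.007,  0.005]), 'grasp_force': np.float64(0.0), 'grip_width': np.float64(0.087)}
top 460.7733583462118 460.7733583462118 312.5054132832458 199.85558335024885 [-0.09062784  0.          0.          0.          0.        ] [[-0.017, -0.981, 0.194, 0.307], [-1.0, 0.019, 0.009, 0.027], [-0.012, -0.194, -0.981, 1.152], [0.0, 0.0, 0.0, 1.0]]
side 387.9026532414532 387.9026532414532 320.67964365501695 198.9356646868675 [-0.08737587  0.          0.          0.          0.        ] [[0.965, -0.153, 0.215, 0.338], [-0.264, -0.592, 0.761, -0.682], [0.011, -0.791, -0.612, 0.628], [0.0, 0.0, 0.0, 1.0]]
```

View pics/top0.png

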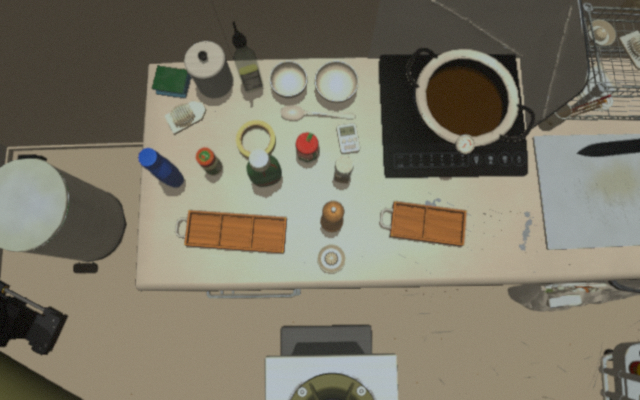

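View pics/side0.png

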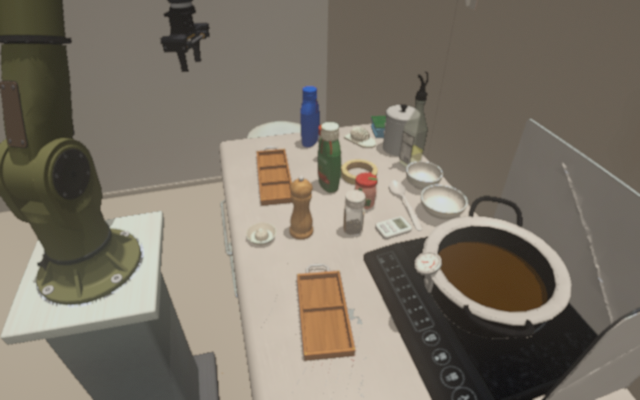

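The top view shows caddy_three at about (236,231) with its handle at left (180,228), and caddy_two at (428,223) with its handle at (385,218). The sauce bottle's cap is at (260,158), the slim red jar at (206,157), the squat red jar at (307,146), the clear-lid jar at (343,168), and the mill at (333,213). Bystanders: the timer is at (348,138), the tape at (256,139) and the reamer at (331,258). I'll measure these with masks.

```bash
cat > h.py <<'E'
import numpy as np, cv2, pickle
from scipy.spatial.transform import Rotation as R
def ray(c,px,z):
    K=np.array([[c["fx"],0,c["cx"]],[0,c["fy"],c["cy"]],[0,0,1]])
    n=cv2.undistortPoints(np.array(px,float).reshape(-1,1,2),K,np.array(c["dist"]))[:,0]
    d=np.c_[n,np.ones(len(n))]@np.array(c["pose"])[:3,:3].T; o=np.array(c["pose"])[:3,3]
    return o+d*((z-o[2])/d[:,2])[:,None]
def proj(c,p):
    K=np.array([[c["fx"],0,c["cx"]],[0,c["fy"],c["cy"]],[0,0,1]])
    T=np.linalg.inv(c["pose"])
    return cv2.projectPoints(np.array(p,float).reshape(-1,1,3),cv2.Rodrigues(T[:3,:3])[0],T[:3,3],K,np.array(c["dist"]))[0][:,0]
def delta(target,yaw=None):
    """tool-axis shift and turn (units of the move) from the measured pose; tool down, yaw in deg"""
    from cell import env
    o=env.get_obs(); r=R.from_euler('xyz',o["tool_rot"],degrees=True)
    yaw=o["tool_rot"][2] if yaw is None else yaw
    g=R.from_euler('xyz',[180,0,yaw],degrees=True)
    return np.round(r.inv().apply(np.array(target)-o["tool_pos"])/.2,4), np.round((r.inv()*g).as_rotvec()/1.5,4)
E
python3 - <<'E'
from h import *
c=pickle.load(open("pics/top0.pkl","rb")); im=c["img"]; hsv=cv2.cvtColor(im,cv2.COLOR_RGB2HSV)
cv2.imwrite("pics/crop0.png",cv2.resize(im[120:280,150:350,::-1],(800,640),interpolation=cv2.INTER_CUBIC)[:600])
def comps(m,name,amin=15):
    n,l,s,ce=cv2.connectedComponentsWithStats(m.astype(np.uint8))
    for i in range(1,n):
        if s[i,4]>=amin and 130<ce[i,0]<480 and 100<ce[i,1]<280: print(name,s[i].tolist(),ce[i].round(1))
H,S,V=[hsv[...,i].astype(int) for i in range(3)]
comps(((H<8)|(H>172))&(S>150)&(V>80),"red")
w=(H>5)&(H<18)&(S>110)&(V>70); comps(w,"wood",60)
comps((H>40)&(H<85)&(S>70),"green",40)
m=cv2.morphologyEx(w.astype(np.uint8),cv2.MORPH_CLOSE,np.ones((5,5)))
for ct in cv2.findContours(m,0,2)[0]:
    if cv2.contourArea(ct)>1500:
        p=ray(c,ct[:,0],.022)[:,:2]; r=cv2.minAreaRect((p*1000).astype(np.float32)); print(r)
E
```

```text
red [297, 133, 21, 21, 307] [306.3 144.2]
red [200, 161, 12, 5, 23] [205.9 163.2]
wood [196, 148, 19, 19, 178] [204.9 157.1]
wood [323, 202, 20, 21, 298] [332.7 212. ]
wood [391, 202, 75, 44, 2585] [428.2 223.4]
wood [185, 211, 101, 42, 3502] [235.3 231.4]
green [270, 157, 9, 11, 42] [274.  161.5]
green [247, 164, 13, 18, 79] [251.9 172.2]
((454.6430969238281, 231.21405029296875), (247.96902465820312, 88.8204116821289), 84.63557434082031)
((465.5635070800781, -248.3880615234375), (183.8582763671875, 89.09517669677734), 81.4349594116211)
```

View pics/crop0.png

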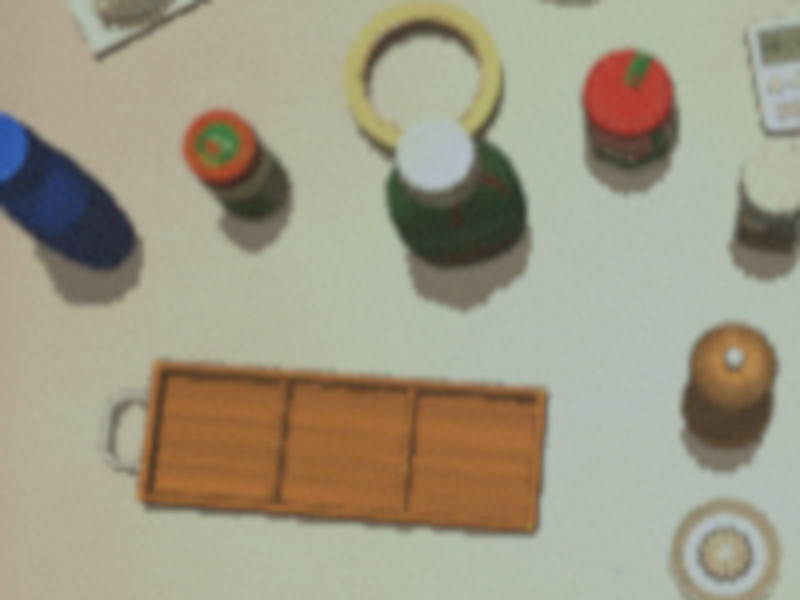

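Both lids and caddies are clear in the crop. Lid-centre pixels in the full image: slim red (205.5,156.5), cap (258.8,158.8), squat (307,143.5), clear (343.7,164.5), mill knob (333.8,209).

Run:
```python
from h import *
c=pickle.load(open("pics/top0.pkl","rb")); s=pickle.load(open("pics/side0.pkl","rb"))
for n,p,z in [("slim",(205.5,156.5),.109),("cap",(258.8,158.8),.186),("squat",(307.2,143.2),.086),("clear",(343.7,164.5),.109),("mill",(333.8,209),.158),("blue",(149,155),.186),("reamer",(331,258),.02),("timer",(348,138),.014),("tape",(256,139),.025),("pot",(207,50),.12)]:
    q=ray(c,[p],z)[0]; print(n,q.round(3),"side px",proj(s,q).round(0))
print(delta([.45,.12,.33],84.6))
```

```text
slim [0.623 0.289 0.109] side px [[325. 127.]]
cap [0.591 0.152 0.186] side px [[329. 125.]]
squat [0.658 0.047 0.086] side px [[365. 178.]]
clear [ 0.596 -0.038  0.109] side px [[354. 194.]]
mill [ 0.482 -0.01   0.158] side px [[301. 176.]]
blue [0.606 0.397 0.186] side px [[311.  88.]]
reamer [ 0.385 -0.005  0.02 ] side px [[261. 230.]]
timer [ 0.693 -0.057  0.014] side px [[392. 224.]]
tape [0.692 0.18  0.025] side px [[359. 168.]]
pot [0.895 0.293 0.12 ] side px [[411. 114.]]
(array([-1.8084, -1.7817, -0.4839]), array([-1.000e-03,  8.000e-04,  8.295e-01]))
```

>>> step_arm(delta_pos=[[0,0,-0.3],[-0.2,-0.2,-0.5],[-0.4,-0.4,-0.5],[-0.6,-0.6,-0.5],[-0.8,-0.8,-0.5],[-0.95,-0.95,-0.5],[-0.95,-0.95,-0.5],[-0.95,-0.95,-0.5],[-0.95,-0.95,-0.5]], rot=[[0,0,0.1],[0,0,0.2],[0,0,0.3],[0,0,0.4],[0,0,0.5],[0,0,0.6],[0,0,0.7],[0,0,0.83],[0,0,0.83]], gripper=[1,1,1,1,1,1,1,1,1], squeeze=25)

```text
time_s: 1.23
tool_pos: [0.3612, 0.342, 0.3332]
tool_rot: [-180.0, 0.0, 84.6]
force: [0.5, 0.1, 0.0]
grip_width: 0.087
grasp_force: 0.0
```

```bash
python3 -c "
from h import *
print(delta([.55,-.038,.33],84.6))"
```

```text
(array([-1.8034,  1.1172,  0.0167]), array([-0.0002,  0.0003,  0.0004]))
```

>>> step_arm(delta_pos=[[-0.2,0.2,0],[-0.4,0.4,0],[-0.6,0.6,0],[-0.8,0.8,0],[-0.95,0.95,0],[-0.95,0.95,0]], rot=[[0,0,0],[0,0,0],[0,0,0],[0,0,0],[0,0,0],[0,0,0]], gripper=[1,1,1,1,1,1])

```text
time_s: 1.98
tool_pos: [0.5341, 0.131, 0.3331]
tool_rot: [180.0, 0.1, 84.3]
force: [-0.2, 0.7, -0.5]
grip_width: 0.0871
grasp_force: 0.0
```

Run:
```python
from h import *
from cell import viewer
c=viewer.read_camera("wrist"); pickle.dump(c,open("pics/w1.pkl","wb")); cv2.imwrite("pics/w1.png",c["img"][:,:,::-1])
print(np.round(c["pose"],3).tolist(),c["fx"],c["dist"]); print(delta([.596,-.038,.33],84.6))
```

```text
[[0.995, -0.095, -0.025, 0.541], [-0.098, -0.964, -0.248, 0.199], [-0.001, 0.249, -0.968, 0.485], [0.0, 0.0, 0.0, 1.0]] 336.6735453697691 [-0.01668612  0.          0.          0.          0.        ]
(array([-0.8251,  0.3958,  0.0158]), array([-0.0005,  0.0004, -0.0007]))
```

View pics/w1.png

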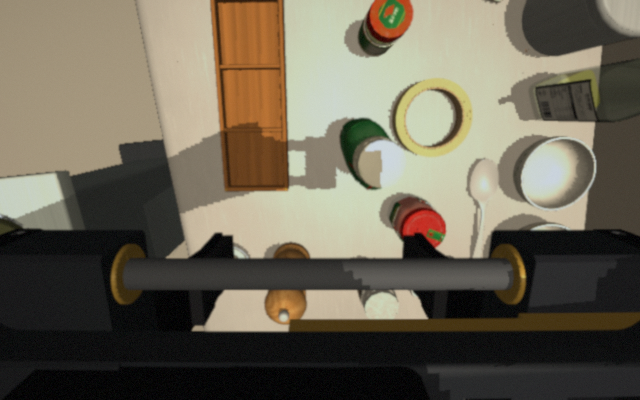

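The wrist view shows the bottle cap at (380,162), the green body beside it, and the two red jars at (390,15) and (420,225). I'll put the camera straight above the bottle to read its yaw.

>>> step_arm(delta_pos=[[-0.22,0.27,0],[-0.22,0.27,0],[-0.22,0.27,0]], rot=[[0,0,0],[0,0,0],[0,0,0]], gripper=[1,1,1])

```text
time_s: 2.4
tool_pos: [0.5816, 0.0874, 0.3331]
tool_rot: [-179.9, -0.0, 84.7]
force: [-0.4, 0.6, 0.2]
grip_width: 0.0871
grasp_force: 0.0
```

Run:
```python
from h import *
from cell import viewer
c=viewer.read_camera("wrist"); pickle.dump(c,open("pics/w2.pkl","wb")); im=c["img"]; cv2.imwrite("pics/w2.png",im[:,:,::-1])
hsv=cv2.cvtColor(im,cv2.COLOR_RGB2HSV).astype(int); H,S,V=[hsv[...,i] for i in range(3)]
g=((H>45)&(H<85)&(S>90)).astype(np.uint8)
n,l,s,ce=cv2.connectedComponentsWithStats(g)
print([(s[i].tolist(),ce[i].round()) for i in range(1,n) if s[i,4]>60])
print("cam",c["pose"][:3,3], "px base/shoulder/cap",proj(c,[[.591,.152,0],[.591,.152,.13],[.591,.152,.186]]).round())
print(delta([.596,-.038,.33],84.6))
```

```text
[([299, 84, 37, 25, 338], array([314.,  92.])), ([324, 133, 25, 21, 178], array([336., 146.]))]
cam [0.58878739 0.15457154 0.48524506] px base/shoulder/cap [[320. 120.]
 [321. 121.]
 [321. 121.]]
(array([-0.6218,  0.1309,  0.0156]), array([-0.0008, -0.0006,  0.0018]))
```

View pics/w2.png

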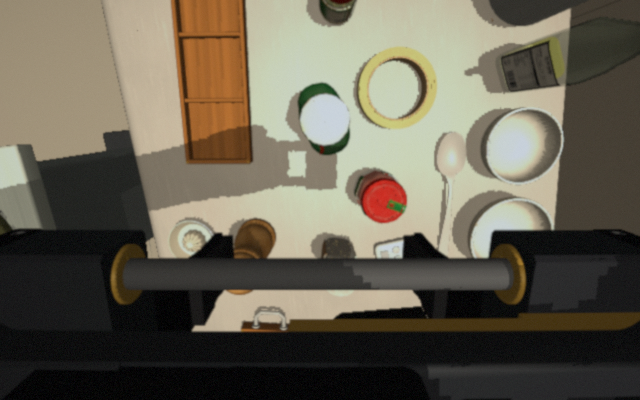

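Near-vertical view: the cap is at (324,119), with green ends at (314,92) and (336,146), giving a bottle yaw of about +16°. The mill goes first, because it would foul the gripper body at the clear jar.

Run:
```python
from h import *
c=pickle.load(open("pics/w1.pkl","rb")); d=pickle.load(open("pics/w2.pkl","rb"))
print("mill",ray(c,[(284,316)],.158),"slim",ray(c,[(391,14)],.109),"squat",ray(d,[(384,199)],.086),ray(c,[(423,226)],.086),"cap",ray(d,[(324,119)],.186))
im=d["img"]; hsv=cv2.cvtColor(im,cv2.COLOR_RGB2HSV).astype(int); H,S,V=[hsv[...,i] for i in range(3)]
g=((H>45)&(H<85)&(S>70)).astype(np.uint8); g[:,:280]=0;g[:,365:]=0;g[:70]=0;g[165:]=0
p=np.argwhere(g)[:,::-1]; w=ray(d,p,.12)[:,:2]*1000; print(cv2.minAreaRect(w.astype(np.float32)))
w=(H>5)&(H<18)&(S>110)&(V>70); w[:, 260:]=0; w[170:]=0
ct=max(cv2.findContours(cv2.morphologyEx(w.astype(np.uint8),cv2.MORPH_CLOSE,np.ones((5,5))),0,2)[0],key=cv2.contourArea)
print("caddy3 in w2",cv2.minAreaRect((ray(d,ct[:,0],.022)[:,:2]*1000).astype(np.float32)))
print(delta([.482,-.01,.30],84.6))
```

```text
mill [[ 0.48347945 -0.00837744  0.158     ]] slim [[0.62489816 0.29250254 0.109     ]] squat [[0.65947467 0.05205188 0.086     ]] [[0.65885385 0.05509552 0.086     ]] cap [[0.59337294 0.1534401  0.186     ]]
((593.611328125, 152.87240600585938), (41.28707504272461, 72.87124633789062), 13.672674179077148)
caddy3 in w2 ((454.95068359375, 208.6513671875), (203.01626586914062, 91.24482727050781), 84.76551818847656)
(array([-0.5347, -0.4493,  0.1664]), array([-0.0008, -0.0006,  0.0018]))
```

>>> step_arm(delta_pos=[[-0.25,-0.22,0.15],[-0.53,-0.45,0.4],[-0.53,-0.45,0.6],[-0.53,-0.45,0.6],[-0.53,-0.45,0.6]], rot=[[0,0,0],[0,0,0],[0,0,0],[0,0,0],[0,0,0]], gripper=[1,1,1,1,1])

```text
time_s: 3.08
tool_pos: [0.4835, -0.0088, 0.2152]
tool_rot: [179.9, -0.1, 84.7]
force: [0.0, 0.0, 0.6]
grip_width: 0.0871
grasp_force: 0.0
```

Run:
```python
from h import *
from cell import viewer
c=viewer.read_camera("wrist"); cv2.imwrite("pics/w3.png",c["img"][200:,150:490,::-1])
print(delta([.483,-.009,.124],84.6))
```

```text
(array([-0.0024, -0.0096,  0.46  ]), array([ 0.0028, -0.0009,  0.0015]))
```

View pics/w3.png

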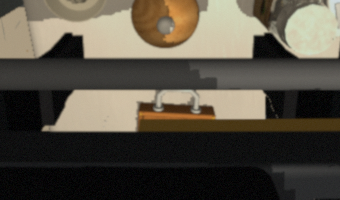

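The mill sits centred between the fingers (knob at about (316,225) in the full frame). Descend, close and lift.

>>> step_arm(delta_pos=[[0,0,0.15],[0,0,0.3],[0,0,0.42],[0,0,0.46],[0,0,0.46],[0,0,0.46],[0,0,0.46],[0,0,0.46],[0,0,0.46],[0,0,0.46]], rot=[[0,0,0],[0,0,0],[0,0,0],[0,0,0],[0,0,0],[0,0,0],[0,0,0],[0,0,0],[0,0,0],[0,0,0]], gripper=[1,1,1,1,1,-1,-1,-1,-1,-1], squeeze=25)

```text
time_s: 4.38
tool_pos: [0.4823, -0.0108, 0.1216]
tool_rot: [-180.0, -0.0, 84.6]
force: [-0.5, 0.1, 1.7]
grip_width: 0.0475
grasp_force: 24.9
```

>>> step_arm(delta_pos=[[0,0,-0.03],[0,0,-0.12],[0,0,-0.25],[0,0,-0.35],[0,0,-0.4],[0,0,-0.4]], rot=[[0,0,0],[0,0,0],[0,0,0],[0,0,0],[0,0,0],[0,0,0]], gripper=[-1,-1,-1,-1,-1,-1])

```text
time_s: 5.12
tool_pos: [0.4826, -0.0107, 0.2019]
tool_rot: [180.0, -0.0, 84.6]
force: [-0.1, 0.3, -2.6]
grip_width: 0.0479
grasp_force: 24.9
```

```bash
python3 -c "
from h import *
print(delta([.4626,.312,.205],84.6))"
```

```text
(array([ 1.597 , -0.2527, -0.0151]), array([ 0.0006, -0.0003, -0.0004]))
```

>>> step_arm(delta_pos=[[0.1,0,0],[0.3,-0.05,0],[0.5,-0.1,0],[0.7,-0.15,0],[0.9,-0.2,0],[1.0,-0.2,0]], rot=[[0,0,0],[0,0,0],[0,0,0],[0,0,0],[0,0,0],[0,0,0]], gripper=[-1,-1,-1,-1,-1,-1])

```text
time_s: 5.88
tool_pos: [0.4602, 0.1943, 0.2003]
tool_rot: [-179.9, 0.0, 84.8]
force: [-0.7, -0.7, -2.3]
grip_width: 0.0476
grasp_force: 24.9
```

>>> step_arm(delta_pos=[[0.2,0,0],[0.4,-0.05,0],[0.55,-0.05,0],[0.6,-0.05,0],[0.6,-0.05,0]], rot=[[0,0,0],[0,0,0],[0,0,0],[0,0,0],[0,0,0]], gripper=[-1,-1,-1,-1,-1])

```text
time_s: 6.5
tool_pos: [0.4633, 0.3114, 0.2009]
tool_rot: [-180.0, 0.1, 84.5]
force: [0.0, -0.3, -2.0]
grip_width: 0.0476
grasp_force: 24.9
```

Run:
```python
from h import *
from cell import viewer
for n in ("top","side"):
    c=viewer.read_camera(n); pickle.dump(c,open(f"pics/{n}4.pkl","wb"))
    a=c["img"][150:290,150:350] if n=="top" else c["img"][90:230,200:400]
    globals()[n]=cv2.resize(a,(560,392))
cv2.imwrite("pics/a4.png",np.vstack([top,side])[:,:,::-1][:600] if 0 else cv2.resize(np.hstack([top,side]),(800,280))[:,:,::-1])
print(delta([.4626,.312,.128],84.6))
```

```text
(array([ 0.0081, -0.0059,  0.3666]), array([-0.    ,  0.0009, -0.0021]))
```

View pics/a4.png

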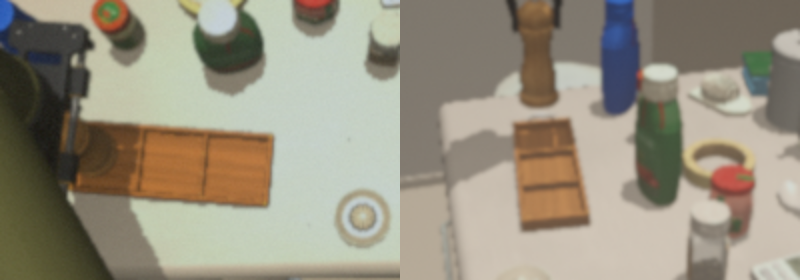

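The mill hangs upright above the handle-end compartment. Lower and release.

>>> step_arm(delta_pos=[[0,0,0.1],[0,0,0.2],[0,0,0.28],[0,0,0.33],[0,0,0.355],[0,0,0.365],[0,0,0.365],[0,0,0.365],[0,0,0.365],[0,0,0.365],[0,0,0.365]], rot=[[0,0,0],[0,0,0],[0,0,0],[0,0,0],[0,0,0],[0,0,0],[0,0,0],[0,0,0],[0,0,0],[0,0,0],[0,0,0]], gripper=[-1,-1,-1,-1,-1,-1,-1,0.4,0.6,0.8,0.8])

```text
time_s: 7.98
tool_pos: [0.4631, 0.3126, 0.1288]
tool_rot: [180.0, -0.0, 84.6]
force: [-0.3, 0.2, -0.2]
grip_width: 0.076
grasp_force: 0.0
```

>>> step_arm(delta_pos=[[0,0,-0.15],[0,0,-0.35],[0,0,-0.6],[0,0,-0.6]], rot=[[0,0,0],[0,0,0],[0,0,0],[0,0,0]], gripper=[1,1,1,1])

```text
time_s: 8.48
tool_pos: [0.4652, 0.3139, 0.2534]
tool_rot: [179.6, -0.4, 84.6]
force: [0.2, 0.3, -0.6]
grip_width: 0.0869
grasp_force: 0.0
```

```bash
python3 -c "
from h import *
print(delta([.596,-.038,.25],84.6), delta([.624,.291,.25],84.6))"
```

```text
(array([-1.6894,  0.8182,  0.0116]), array([ 0.0042, -0.0043, -0.0006])) (array([-0.0386,  0.8013,  0.022 ]), array([ 0.0042, -0.0043, -0.0006]))
```

>>> step_arm(delta_pos=[[0,0.2,0],[-0.02,0.5,0],[-0.04,0.8,0.02],[-0.04,0.8,0.1],[-0.04,0.8,0.25],[-0.04,0.8,0.25],[-0.04,0.8,0.25]], rot=[[0,0,0],[0,0,0],[0,0,0],[0,0,0],[0,0,0],[0,0,0],[0,0,0]], gripper=[1,1,1,1,1,1,1])

```text
time_s: 9.35
tool_pos: [0.621, 0.2899, 0.1993]
tool_rot: [180.0, -0.0, 84.6]
force: [0.0, 0.1, 0.8]
grip_width: 0.0871
grasp_force: 0.0
```

Run:
```python
from h import *
from cell import viewer
c=viewer.read_camera("wrist"); cv2.imwrite("pics/w5.png",c["img"][:,:,::-1]);pickle.dump(c,open("pics/w5.pkl","wb"))
print(proj(c,[.624,.291,.109]),delta([.624,.291,.082],84.6))
```

```text
[[320.94850577 209.70143988]] (array([0.0054, 0.0109, 0.5903]), array([ 0.001 , -0.0009, -0.    ]))
```

View pics/w5.png

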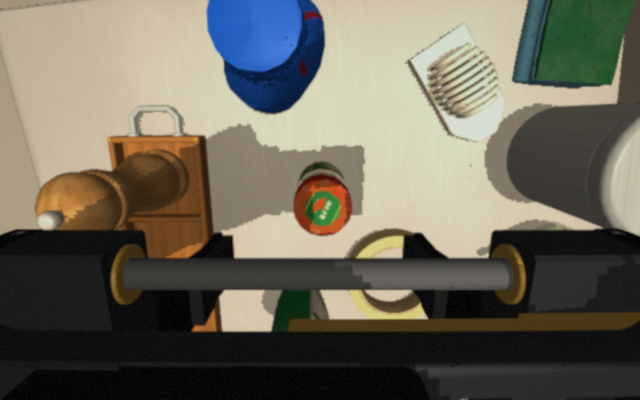

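The mill stands in its compartment, and the slim jar's lid is at (322,205), within 2–3 mm of the estimate. Grasp it.

>>> step_arm(delta_pos=[[0.02,0.01,0.2],[0.02,0.01,0.4],[0.02,0.01,0.53],[0.02,0.01,0.59],[0.02,0.01,0.59],[0.02,0.01,0.59],[0.02,0.01,0.59],[0.02,0.01,0.59],[0.02,0.01,0.59],[0.02,0.01,0.59]], rot=[[0,0,0],[0,0,0],[0,0,0],[0,0,0],[0,0,0],[0,0,0],[0,0,0],[0,0,0],[0,0,0],[0,0,0]], gripper=[1,1,1,1,1,-1,-1,-1,-1,-1])

```text
time_s: 10.65
tool_pos: [0.6239, 0.2931, 0.0806]
tool_rot: [180.0, -0.0, 84.6]
force: [0.3, 0.2, 0.4]
grip_width: 0.045
grasp_force: 2.0
```

>>> step_arm(delta_pos=[[0,0,-0.03],[0,0,-0.12],[0,0,-0.25],[0,0,-0.4],[0,0,-0.55],[0,0,-0.6],[0,0,-0.6]], rot=[[0,0,0],[0,0,0],[0,0,0],[0,0,0],[0,0,0],[0,0,0],[0,0,0]], gripper=[-1,-1,-1,-1,-1,-1,-1])

```text
time_s: 11.52
tool_pos: [0.6242, 0.2932, 0.2015]
tool_rot: [179.9, -0.1, 84.6]
force: [-0.2, -0.2, -1.8]
grip_width: 0.0437
grasp_force: 25.0
```

```bash
python3 -c "
from h import *
print(delta([.4474,.1503,.20],84.6))"
```

```text
(array([-0.7954, -0.8122,  0.0057]), array([ 0.0009, -0.0007, -0.0005]))
```

>>> step_arm(delta_pos=[[0,-0.1,0],[0,-0.3,0],[-0.05,-0.5,0],[-0.2,-0.7,0],[-0.4,-0.81,0],[-0.6,-0.81,0],[-0.75,-0.81,0],[-0.795,-0.81,0],[-0.795,-0.81,0],[-0.795,-0.81,0]], rot=[[0,0,0],[0,0,0],[0,0,0],[0,0,0],[0,0,0],[0,0,0],[0,0,0],[0,0,0],[0,0,0],[0,0,0]], gripper=[-1,-1,-1,-1,-1,-1,-1,-1,-1,-1])

```text
time_s: 12.78
tool_pos: [0.4474, 0.1517, 0.2003]
tool_rot: [-180.0, -0.0, 84.7]
force: [0.7, 0.8, -1.4]
grip_width: 0.0442
grasp_force: 25.0
```

```bash
python3 -c "
from h import *
print(delta([.4474,.1503,.0872],84.6))"
```

```text
(array([-0.0069,  0.0007,  0.5653]), array([-0.0002, -0.    ,  0.0007]))
```

>>> step_arm(delta_pos=[[0,0,0.15],[0,0,0.3],[0,0,0.42],[0,0,0.5],[0,0,0.54],[-0.005,0,0.56],[-0.005,0,0.565],[-0.005,0,0.565],[-0.005,0,0.565],[-0.005,0,0.565],[-0.005,0,0.565],[-0.005,0,0.565]], rot=[[0,0,0],[0,0,0],[0,0,0],[0,0,0],[0,0,0],[0,0,0],[0,0,0],[0,0,0],[0,0,0],[0,0,0],[0,0,0],[0,0,0]], gripper=[-1,-1,-1,-1,-1,-1,-1,-1,0.3,0.6,0.8,0.8])

```text
time_s: 14.28
tool_pos: [0.4475, 0.1493, 0.0877]
tool_rot: [180.0, -0.0, 84.6]
force: [0.2, -0.8, 0.2]
grip_width: 0.0745
grasp_force: 0.0
```

>>> step_arm(delta_pos=[[0,0,-0.15],[0,0,-0.4],[0,0,-0.7],[0,0,-0.8],[0,0,-0.8]], rot=[[0,0,0],[0,0,0],[0,0,0],[0,0,0],[0,0,0]], gripper=[1,1,1,1,1])

```text
time_s: 14.9
tool_pos: [0.4484, 0.1496, 0.2492]
tool_rot: [179.8, -0.1, 84.6]
force: [-0.2, -0.1, 0.5]
grip_width: 0.0869
grasp_force: 0.0
```

```bash
python3 -c "
from h import *
print(delta([.595,-.036,.2],84.6))"
```

```text
(array([-0.8551,  0.8169,  0.2467]), array([ 0.0021, -0.0016, -0.0005]))
```

>>> step_arm(delta_pos=[[-0.2,0.1,0],[-0.45,0.3,0],[-0.7,0.55,0],[-0.855,0.8,0.1],[-0.855,0.817,0.25],[-0.855,0.817,0.25],[-0.855,0.817,0.25]], rot=[[0,0,0],[0,0,0],[0,0,0],[0,0,0],[0,0,0],[0,0,0],[0,0,0]], gripper=[1,1,1,1,1,1,1])

```text
time_s: 15.78
tool_pos: [0.5933, -0.0358, 0.1972]
tool_rot: [-179.9, -0.0, 84.6]
force: [-0.4, -0.7, 0.2]
grip_width: 0.0871
grasp_force: 0.0
```

Run:
```python
from h import *
from cell import viewer
c=viewer.read_camera("wrist"); cv2.imwrite("pics/w6.png",c["img"][:,:,::-1]);pickle.dump(c,open("pics/w6.pkl","wb"))
print(proj(c,[.595,-.036,.109]),proj(c,[.659,.051,.086]),delta([.595,-.036,.082],84.6))
```

```text
[[319.60570441 212.1415128 ]] [[394.65051487  83.51787015]] (array([-0.0018,  0.0064,  0.5807]), array([ 0.0003, -0.0005,  0.0003]))
```

View pics/w6.png

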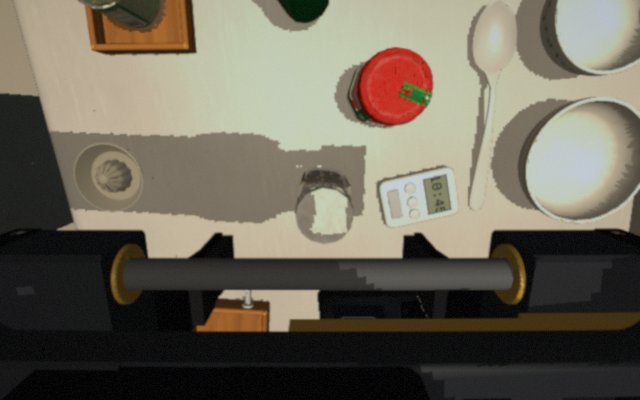

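The clear lid is at (325,213), about 3 mm further in +x than predicted. The squat lid at (395,86) matches its prediction. Grasp the clear jar.

>>> step_arm(delta_pos=[[0,0.02,0.2],[0,0.02,0.4],[0,0.02,0.53],[0,0.02,0.58],[0,0.02,0.58],[0,0.02,0.58],[0,0.02,0.58],[0,0.02,0.58],[0,0.02,0.58],[0,0.02,0.58],[0,0.02,0.58]], rot=[[0,0,0],[0,0,0],[0,0,0],[0,0,0],[0,0,0],[0,0,0],[0,0,0],[0,0,0],[0,0,0],[0,0,0],[0,0,0]], gripper=[1,1,1,1,1,-1,-1,-1,-1,-1,-1])

```text
time_s: 17.2
tool_pos: [0.598, -0.0368, 0.0816]
tool_rot: [180.0, -0.0, 84.6]
force: [-1.3, 0.1, -0.1]
grip_width: 0.0435
grasp_force: 24.6
```

>>> step_arm(delta_pos=[[0,0,-0.03],[0,0,-0.12],[0,0,-0.25],[0,0,-0.4],[0,0,-0.55],[0,0,-0.65],[0,0,-0.65]], rot=[[0,0,0],[0,0,0],[0,0,0],[0,0,0],[0,0,0],[0,0,0],[0,0,0]], gripper=[-1,-1,-1,-1,-1,-1,-1])

```text
time_s: 18.08
tool_pos: [0.5989, -0.037, 0.2136]
tool_rot: [179.8, -0.1, 84.6]
force: [-0.0, -0.0, -2.0]
grip_width: 0.0435
grasp_force: 24.7
```

```bash
python3 -c "
from h import *
print(delta([.455,.231,.21],84.6))"
```

```text
(array([ 1.2659, -0.8437,  0.0162]), array([ 0.0025, -0.0006, -0.0005]))
```

>>> step_arm(delta_pos=[[0,-0.1,-0.03],[0,-0.3,-0.05],[0.05,-0.5,-0.05],[0.2,-0.7,-0.05],[0.4,-0.84,-0.05],[0.6,-0.84,-0.05],[0.8,-0.84,-0.05],[0.95,-0.84,-0.05],[0.95,-0.84,-0.05]], rot=[[0,0,0],[0,0,0],[0,0,0],[0,0,0],[0,0,0],[0,0,0],[0,0,0],[0,0,0],[0,0,0]], gripper=[-1,-1,-1,-1,-1,-1,-1,-1,-1])

```text
time_s: 19.2
tool_pos: [0.4475, 0.1705, 0.22]
tool_rot: [-179.9, 0.1, 84.8]
force: [-0.7, -0.6, -2.4]
grip_width: 0.0435
grasp_force: 24.7
```

>>> step_arm(delta_pos=[[0.1,0,0],[0.22,0,0],[0.3,0,0],[0.315,0,0],[0.315,0,0],[0.315,0,0]], rot=[[0,0,0],[0,0,0],[0,0,0],[0,0,0],[0,0,0],[0,0,0]], gripper=[-1,-1,-1,-1,-1,-1])

```text
time_s: 19.95
tool_pos: [0.4548, 0.2301, 0.2216]
tool_rot: [180.0, 0.0, 84.5]
force: [-0.7, 0.2, -1.4]
grip_width: 0.0437
grasp_force: 24.7
```

```bash
python3 -c "
from h import *
print(delta([.455,.231,.088],84.6))"
```

```text
(array([4.700e-03, 6.000e-04, 6.681e-01]), array([ 0.    ,  0.0001, -0.0013]))
```

>>> step_arm(delta_pos=[[0,0,0.15],[0,0,0.3],[0,0,0.45],[0,0,0.56],[0,0,0.62],[0,0,0.65],[0,0,0.667],[0,0,0.667],[0,0,0.667],[0,0,0.667],[0,0,0.667],[0,0,0.667]], rot=[[0,0,0],[0,0,0],[0,0,0],[0,0,0],[0,0,0],[0,0,0],[0,0,0],[0,0,0],[0,0,0],[0,0,0],[0,0,0],[0,0,0]], gripper=[-1,-1,-1,-1,-1,-1,-1,-1,0.3,0.6,0.8,0.8])

```text
time_s: 21.45
tool_pos: [0.4547, 0.231, 0.0883]
tool_rot: [180.0, -0.0, 84.6]
force: [-0.6, -0.1, -0.2]
grip_width: 0.0744
grasp_force: 0.0
```

>>> step_arm(delta_pos=[[0,0,-0.15],[0,0,-0.4],[0,0,-0.7],[0,0,-0.85],[0,0,-0.85]], rot=[[0,0,0],[0,0,0],[0,0,0],[0,0,0],[0,0,0]], gripper=[1,1,1,1,1])

```text
time_s: 22.08
tool_pos: [0.456, 0.2317, 0.2611]
tool_rot: [179.8, -0.2, 84.6]
force: [-0.5, -0.7, -0.6]
grip_width: 0.0865
grasp_force: 0.0
```

```bash
python3 -c "
from h import *
print(delta([.659,.050,.25],81.4))"
```

```text
(array([-0.8081,  1.0962,  0.057 ]), array([ 0.0028, -0.0027,  0.0367]))
```

>>> step_arm(delta_pos=[[-0.2,0.2,0],[-0.4,0.45,0],[-0.6,0.75,0],[-0.81,1.0,0.05],[-0.81,1.0,0.05],[-0.81,1.0,0.05]], rot=[[0,0,0],[0,0,0],[0,0,0],[0,0,0],[0,0,0],[0,0,0]], gripper=[1,1,1,1,1,1])

```text
time_s: 22.82
tool_pos: [0.6378, 0.0497, 0.2461]
tool_rot: [-179.8, 0.1, 84.4]
force: [0.9, 1.1, 0.1]
grip_width: 0.0871
grasp_force: 0.0
```

Run:
```python
from h import *
from cell import viewer
c=viewer.read_camera("wrist"); pickle.dump(c,open("pics/w7.pkl","wb")); im=c["img"]
hsv=cv2.cvtColor(im,cv2.COLOR_RGB2HSV).astype(int); H,S,V=[hsv[...,i] for i in range(3)]
r=(((H<6)|(H>172))&(S>150)&(V>120)).astype(np.uint8); n,l,s,ce=cv2.connectedComponentsWithStats(r)
i=1+s[1:,4].argmax(); ct=max(cv2.findContours((l==i).astype(np.uint8),0,2)[0],key=cv2.contourArea)
e=cv2.minEnclosingCircle(ct); print(s[i],e,ray(c,[e[0]],.086)); print(delta([.659,.051,.064],84.6))
```

```text
[313 168  18  41 576] ((324.5, 188.0), 20.304039001464844) [[0.64431363 0.05231887 0.086     ]]
(array([0.0073, 0.11  , 0.9138]), array([-0.0018, -0.0001, -0.0003]))
```

>>> step_arm(delta_pos=[[0.012,0.115,0],[0.012,0.115,0.2],[0.012,0.115,0.4],[0.012,0.115,0.6],[0.012,0.115,0.8],[0.012,0.115,0.91],[0.012,0.115,0.91],[0.012,0.115,0.91],[0.012,0.115,0.91],[0.012,0.115,0.91],[0.012,0.115,0.91],[0.012,0.115,0.91]], rot=[[0,0,0],[0,0,0],[0,0,0],[0,0,0],[0,0,0],[0,0,0],[0,0,0],[0,0,0],[0,0,0],[0,0,0],[0,0,0],[0,0,0]], gripper=[1,1,1,1,1,1,1,-1,-1,-1,-1,-1])

```text
time_s: 24.38
tool_pos: [0.6605, 0.051, 0.067]
tool_rot: [-179.9, -0.0, 84.5]
force: [-4.4, 0.6, 5.6]
grip_width: 0.0581
grasp_force: 25.0
```

>>> step_arm(delta_pos=[[0,0,-0.03],[0,0,-0.12],[0,0,-0.25],[0,0,-0.4],[0,0,-0.5],[0,0,-0.5]], rot=[[0,0,0],[0,0,0],[0,0,0],[0,0,0],[0,0,0],[0,0,0]], gripper=[-1,-1,-1,-1,-1,-1])

```text
time_s: 25.12
tool_pos: [0.6628, 0.0508, 0.1685]
tool_rot: [179.8, -0.1, 84.6]
force: [-0.7, 0.9, -4.9]
grip_width: 0.0581
grasp_force: 24.4
```

```bash
python3 -c "
from h import *
s=np.radians(-8.56); y=np.array([-np.sin(s),np.cos(s)]); C=np.array([.4656,-.2484]); print(C+.0485*y, C-.0405*y)
p=C+.0485*y
print(delta([*p,.17],81.4))"
```

```text
[ 0.47281898 -0.20044026] [ 0.45957178 -0.28844885]
(array([-1.3408, -0.8265, -0.0126]), array([ 0.0027, -0.0008,  0.0367]))
```

>>> step_arm(delta_pos=[[-0.05,-0.1,0],[-0.2,-0.25,0],[-0.4,-0.4,0],[-0.6,-0.6,0],[-0.8,-0.75,0],[-0.95,-0.82,0],[-0.95,-0.82,0]], rot=[[0,0,0],[0,0,0],[0,0,0],[0,0,0.02],[0,0,0.037],[0,0,0.037],[0,0,0.037]], gripper=[-1,-1,-1,-1,-1,-1,-1])

```text
time_s: 26.0
tool_pos: [0.4778, -0.1257, 0.1653]
tool_rot: [-179.9, 0.0, 81.1]
force: [0.9, 0.0, -4.6]
grip_width: 0.0577
grasp_force: 24.4
```

```bash
python3 -c "
from h import *
print(delta([.4728,-.2004,.17],81.4))"
```

```text
(array([-0.3729,  0.0334, -0.0236]), array([-0.001 ,  0.    , -0.0039]))
```

>>> step_arm(delta_pos=[[-0.1,0.03,0],[-0.25,0.03,0],[-0.35,0.03,0],[-0.373,0.033,0],[-0.373,0.033,0],[-0.373,0.033,0]], rot=[[0,0,0],[0,0,0],[0,0,0],[0,0,0],[0,0,0],[0,0,0]], gripper=[-1,-1,-1,-1,-1,-1])

```text
time_s: 26.75
tool_pos: [0.4759, -0.196, 0.1659]
tool_rot: [-180.0, -0.0, 81.5]
force: [-0.3, 0.2, -4.4]
grip_width: 0.0583
grasp_force: 24.4
```

Run:
```python
from h import *
from cell import viewer
c=viewer.read_camera("side"); d=viewer.read_camera("top")
a=cv2.resize(c["img"][180:380,220:420],(400,400)); b=cv2.resize(d["img"][140:290,330:530],(533,400))[:,:400]
cv2.imwrite("pics/a8.png",np.hstack([a,b])[:,:,::-1])
print(delta([.4728,-.2004,.073],81.4))
```

```text
(array([-0.0227, -0.012 ,  0.4652]), array([-0.0001, -0.0003,  0.001 ]))
```

View pics/a8.png

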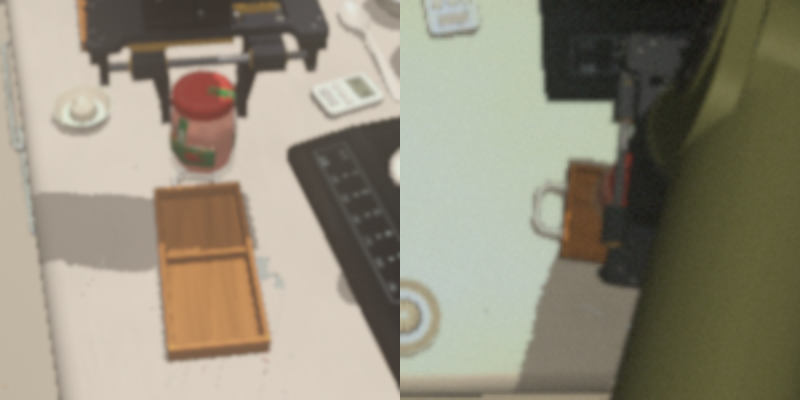

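The squat jar hangs upright over the handle-end of caddy_two. Lower it and feel for the floor.

>>> step_arm(delta_pos=[[-0.02,-0.012,0.12],[-0.023,-0.012,0.25],[-0.023,-0.012,0.35],[-0.023,-0.012,0.41],[-0.023,-0.012,0.44],[-0.023,-0.012,0.455],[-0.023,-0.012,0.465],[-0.023,-0.012,0.465]], rot=[[0,0,0],[0,0,0],[0,0,0],[0,0,0],[0,0,0],[0,0,0],[0,0,0],[0,0,0]], gripper=[-1,-1,-1,-1,-1,-1,-1,-1])

```text
time_s: 27.85
tool_pos: [0.4728, -0.2017, 0.0735]
tool_rot: [180.0, -0.0, 81.4]
force: [0.4, 0.4, -4.1]
grip_width: 0.0579
grasp_force: 24.4
```

>>> step_arm(delta_pos=[[0,0,0.005],[0,0,0.01],[0,0,0.01]], rot=[[0,0,0],[0,0,0],[0,0,0]], gripper=[-1,-1,-1])

```text
time_s: 28.22
tool_pos: [0.4732, -0.202, 0.0729]
tool_rot: [179.9, -0.0, 81.4]
force: [-3.6, 1.1, 8.8]
grip_width: 0.0581
grasp_force: 25.0
```

Contact. Release and rise.

>>> step_arm(delta_pos=[[0,0,-0.005],[0,0,-0.005],[0,0,-0.005],[0,0,-0.005],[0,0,-0.1],[0,0,-0.35],[0,0,-0.65],[0,0,-0.9],[0,0,-0.9]], rot=[[0,0,0],[0,0,0],[0,0,0],[0,0,0],[0,0,0],[0,0,0],[0,0,0],[0,0,0],[0,0,0]], gripper=[0.45,0.7,0.9,1,1,1,1,1,1])

```text
time_s: 29.35
tool_pos: [0.4748, -0.2026, 0.2553]
tool_rot: [179.5, -0.0, 81.4]
force: [-0.5, -1.2, -0.1]
grip_width: 0.0866
grasp_force: 0.0
```

```bash
python3 -c "
from h import *
print(delta([.5934,.1534,.26],105))"
```

```text
(array([ 1.849 ,  0.3195, -0.0199]), array([ 0.0055,  0.0009, -0.2749]))
```

>>> step_arm(delta_pos=[[0.2,0.05,-0.1],[0.45,0.1,-0.2],[0.7,0.2,-0.2],[1.0,0.32,-0.2],[1.0,0.32,-0.2]], rot=[[0,0,0],[0,0,-0.05],[0,0,-0.1],[0,0,-0.2],[0,0,-0.275]], gripper=[1,1,1,1,1])

```text
time_s: 29.98
tool_pos: [0.5667, -0.0067, 0.2885]
tool_rot: [-179.8, -0.1, 105.8]
force: [0.0, -1.0, -0.2]
grip_width: 0.0872
grasp_force: 0.0
```

```bash
python3 -c "
from h import *
print(delta([.61,.082,.29],105))"
```

```text
(array([ 0.3677,  0.3289, -0.0077]), array([-0.0019, -0.001 ,  0.0091]))
```

>>> step_arm(delta_pos=[[0.2,0.2,0],[0.37,0.33,0],[0.37,0.33,0],[0.37,0.33,0]], rot=[[0,0,0.009],[0,0,0.009],[0,0,0.009],[0,0,0.009]], gripper=[1,1,1,1])

```text
time_s: 30.48
tool_pos: [0.6099, 0.0742, 0.2899]
tool_rot: [-179.9, 0.1, 104.2]
force: [1.0, -0.3, -0.0]
grip_width: 0.087
grasp_force: 0.0
```

Run:
```python
from h import *
from cell import viewer
c=viewer.read_camera("wrist"); pickle.dump(c,open("pics/w9.pkl","wb")); im=c["img"]; cv2.imwrite("pics/w9.png",im[:,:,::-1])
hsv=cv2.cvtColor(im,cv2.COLOR_RGB2HSV).astype(int); H,S,V=[hsv[...,i] for i in range(3)]
g=((H>45)&(H<85)&(S>70)).astype(np.uint8); n,l,s,ce=cv2.connectedComponentsWithStats(g)
print([(s[i].tolist(),ce[i].round()) for i in range(1,n) if s[i,4]>60])
g[:,:240]=0;g[:,400:]=0;g[225:]=0
p=np.argwhere(cv2.morphologyEx(g,cv2.MORPH_OPEN,np.ones((3,3))))[:,::-1]; print(cv2.minAreaRect((ray(c,p,.11)[:,:2]*1000).astype(np.float32)))
print(proj(c,[.5934,.1534,.186]), delta([.5934,.1534,.165],105))
```

```text
[([153, 54, 28, 30, 420], array([167.,  69.])), ([300, 61, 44, 17, 274], array([321.,  67.])), ([299, 122, 8, 15, 70], array([303., 129.])), ([309, 122, 37, 23, 398], array([327., 136.]))]
((592.2174072265625, 152.66709899902344), (43.121856689453125, 75.7828369140625), 18.49491310119629)
[[322.16495194  98.90187418]] (array([0.4086, 0.0183, 0.6268]), array([-0.0009,  0.0005, -0.0102]))
```

View pics/w9.png

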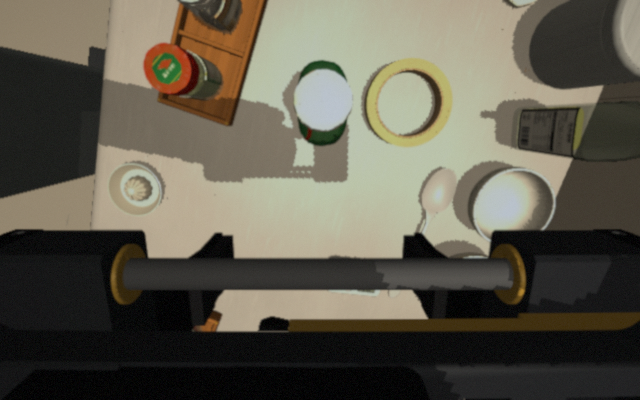

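The bottle's long axis is nearly vertical in the image (green ends at (321,67) and (324,135)), so I'll use tool yaw 106. The cap is at (323,98), as predicted.

>>> step_arm(delta_pos=[[0.2,0.018,0],[0.41,0.018,0],[0.41,0.018,0.1],[0.41,0.018,0.3],[0.41,0.018,0.5],[0.41,0.018,0.6],[0.41,0.018,0.632],[0.41,0.018,0.632],[0.41,0.018,0.632],[0.41,0.018,0.632],[0.41,0.018,0.632],[0.41,0.018,0.632],[0.41,0.018,0.632],[0.41,0.018,0.632]], rot=[[0,0,-0.02],[0,0,-0.02],[0,0,-0.02],[0,0,-0.02],[0,0,-0.02],[0,0,-0.02],[0,0,-0.02],[0,0,-0.02],[0,0,-0.02],[0,0,-0.02],[0,0,-0.02],[0,0,-0.02],[0,0,-0.02],[0,0,-0.02]], gripper=[1,1,1,1,1,1,1,1,-1,-1,-1,-1,-1,-1], squeeze=35)

```text
time_s: 32.28
tool_pos: [0.5935, 0.1554, 0.1648]
tool_rot: [-180.0, -0.0, 106.0]
force: [-0.5, -0.3, 1.1]
grip_width: 0.0451
grasp_force: 35.0
```

>>> step_arm(delta_pos=[[0,0,-0.02],[0,0,-0.08],[0,0,-0.18],[0,0,-0.3],[0,0,-0.37],[0,0,-0.4],[0,0,-0.4]], rot=[[0,0,0],[0,0,0],[0,0,0],[0,0,0],[0,0,0],[0,0,0],[0,0,0]], gripper=[-1,-1,-1,-1,-1,-1,-1])

```text
time_s: 33.15
tool_pos: [0.5936, 0.1555, 0.2449]
tool_rot: [180.0, -0.0, 106.0]
force: [0.2, -0.2, -4.5]
grip_width: 0.0446
grasp_force: 35.0
```

```bash
python3 -c "
from h import *
print(delta([.53,-.1,.25],82),delta([.4596,-.2884,.25],82))"
```

```text
(array([-1.1406, -0.6572, -0.0258]), array([ 2.000e-04, -1.000e-04,  2.788e-01])) (array([-1.9495, -1.2546, -0.026 ]), array([ 2.000e-04, -1.000e-04,  2.788e-01]))
```

>>> step_arm(delta_pos=[[-0.05,-0.03,-0.1],[-0.15,-0.1,-0.2],[-0.3,-0.2,-0.2],[-0.45,-0.3,-0.2],[-0.6,-0.4,-0.2],[-0.75,-0.5,-0.2],[-0.88,-0.6,-0.2],[-0.97,-0.66,-0.2],[-0.97,-0.66,-0.2]], rot=[[0,0,0.01],[0,0,0.04],[0,0,0.08],[0,0,0.12],[0,0,0.17],[0,0,0.21],[0,0,0.25],[0,0,0.279],[0,0,0.279]], gripper=[-1,-1,-1,-1,-1,-1,-1,-1,-1])

```text
time_s: 34.28
tool_pos: [0.5197, -0.0694, 0.285]
tool_rot: [180.0, -0.0, 81.8]
force: [0.3, 0.1, -3.4]
grip_width: 0.045
grasp_force: 35.0
```

```bash
python3 -c "
from h import *
print(delta([.4596,-.2884,.285],82))"
```

```text
(array([-1.1269e+00, -1.4060e-01, -3.0000e-04]), array([ 0.0004, -0.0002, -0.0027]))
```

>>> step_arm(delta_pos=[[-0.06,-0.02,0],[-0.2,-0.06,0],[-0.4,-0.1,0],[-0.6,-0.14,0],[-0.78,-0.14,0],[-0.92,-0.14,0],[-1.0,-0.14,0],[-1.0,-0.14,0]], rot=[[0,0,0],[0,0,0],[0,0,0],[0,0,0],[0,0,0],[0,0,0],[0,0,0],[0,0,0]], gripper=[-1,-1,-1,-1,-1,-1,-1,-1])

```text
time_s: 35.28
tool_pos: [0.4642, -0.2623, 0.2847]
tool_rot: [-180.0, 0.0, 81.9]
force: [0.5, 0.5, -4.2]
grip_width: 0.0451
grasp_force: 35.0
```

```bash
python3 -c "
from h import *
print(delta([.4596,-.2884,.18],81.5))"
```

```text
(array([-0.1321, -0.0044,  0.5237]), array([-0.0003,  0.0006,  0.0048]))
```

>>> step_arm(delta_pos=[[-0.08,0,0],[-0.132,-0.004,0],[-0.132,-0.004,0.05],[-0.132,-0.004,0.15],[-0.132,-0.004,0.27],[-0.132,-0.004,0.36],[-0.132,-0.004,0.4],[-0.132,-0.004,0.4]], rot=[[0,0,0],[0,0,0.005],[0,0,0.005],[0,0,0.005],[0,0,0.005],[0,0,0.005],[0,0,0.005],[0,0,0.005]], gripper=[-1,-1,-1,-1,-1,-1,-1,-1])

```text
time_s: 36.28
tool_pos: [0.4599, -0.2872, 0.2044]
tool_rot: [-180.0, -0.0, 81.6]
force: [-0.6, -0.2, -3.7]
grip_width: 0.0452
grasp_force: 35.0
```

Run:
```python
from h import *
from cell import viewer
c=viewer.read_camera("side"); d=viewer.read_camera("wrist")
a=cv2.resize(c["img"][190:390,220:420],(400,400)); b=cv2.resize(d["img"][:300,150:490],(400,353)); b=np.vstack([b,np.zeros((47,400,3),np.uint8)])
cv2.imwrite("pics/a10.png",np.hstack([a,b])[:,:,::-1])
print(delta([.4596,-.2884,.1715],81.5))
```

```text
(array([-0.0036, -0.004 ,  0.1698]), array([0.0008, 0.0002, 0.0006]))
```

View pics/a10.png

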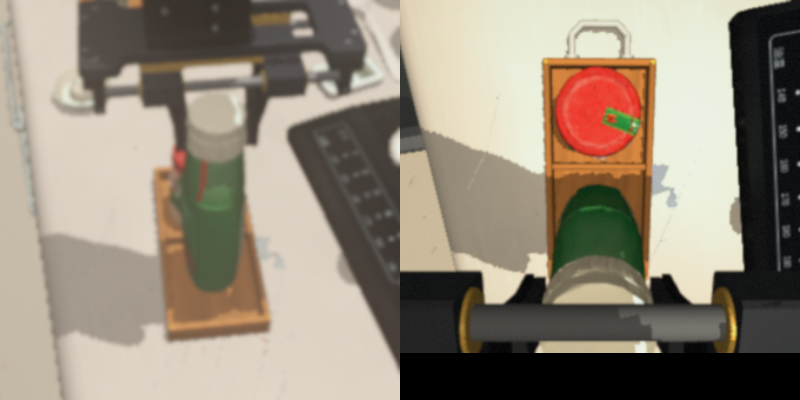

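The bottle is upright and lined up with the row, and the squat jar stands in its compartment. Lower to the floor.

>>> step_arm(delta_pos=[[-0.004,-0.004,0.05],[-0.004,-0.004,0.1],[-0.004,-0.004,0.135],[-0.004,-0.004,0.155],[-0.004,-0.004,0.165],[-0.004,-0.004,0.17],[-0.004,-0.004,0.17],[-0.004,-0.004,0.17]], rot=[[0,0,0],[0,0,0],[0,0,0],[0,0,0],[0,0,0],[0,0,0],[0,0,0],[0,0,0]], gripper=[-1,-1,-1,-1,-1,-1,-1,-1])

```text
time_s: 37.38
tool_pos: [0.4592, -0.2883, 0.1709]
tool_rot: [180.0, -0.0, 81.5]
force: [0.1, 0.9, -3.4]
grip_width: 0.0448
grasp_force: 35.0
```

>>> step_arm(delta_pos=[[0,0,0.005],[0,0,0.007],[0,0,0.007]], rot=[[0,0,0],[0,0,0],[0,0,0]], gripper=[-1,-1,-1])

```text
time_s: 37.75
tool_pos: [0.4594, -0.2886, 0.1708]
tool_rot: [179.9, -0.0, 81.5]
force: [-2.1, 0.9, 6.0]
grip_width: 0.0446
grasp_force: 35.0
```

Seated. Release, rise and move clear for a final look.

>>> step_arm(delta_pos=[[0,0,-0.005],[0,0,-0.005],[0,0,-0.005],[0,0,-0.005],[0,0,-0.005],[0,0,-0.1],[0,0,-0.3],[0,0,-0.5],[0,0,-0.7],[0,0,-0.7]], rot=[[0,0,0],[0,0,0],[0,0,0],[0,0,0],[0,0,0],[0,0,0],[0,0,0],[0,0,0],[0,0,0],[0,0,0]], gripper=[0.2,0.5,0.8,1,1,1,1,1,1,1])

```text
time_s: 39.0
tool_pos: [0.4605, -0.2896, 0.3139]
tool_rot: [179.6, 0.1, 81.5]
force: [0.2, -0.9, 0.2]
grip_width: 0.0868
grasp_force: 0.0
```

>>> step_arm(delta_pos=[[0.25,0.1,0],[0.5,0.2,0],[0.75,0.3,0],[1.0,0.4,0],[1.0,0.4,0],[1.0,0.4,0]], rot=[[0,0,0],[0,0,0],[0,0,0],[0,0,0],[0,0,0],[0,0,0]], gripper=[1,1,1,1,1,1])

```text
time_s: 39.75
tool_pos: [0.5671, -0.1029, 0.3092]
tool_rot: [-180.0, 0.1, 81.5]
force: [-0.1, -1.1, 0.4]
grip_width: 0.0871
grasp_force: 0.0
```

Run:
```python
from h import *
from cell import viewer
c=viewer.read_camera("side"); d=viewer.read_camera("top")
a=cv2.resize(c["img"][100:380,200:420],(400,509)); b=cv2.resize(d["img"][120:290,170:490],(400,212)); b=np.vstack([b,np.zeros((297,400,3),np.uint8)])
cv2.imwrite("pics/a11.png",np.hstack([a,b])[:,:,::-1])
```

```text
(no output)
```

View pics/a11.png

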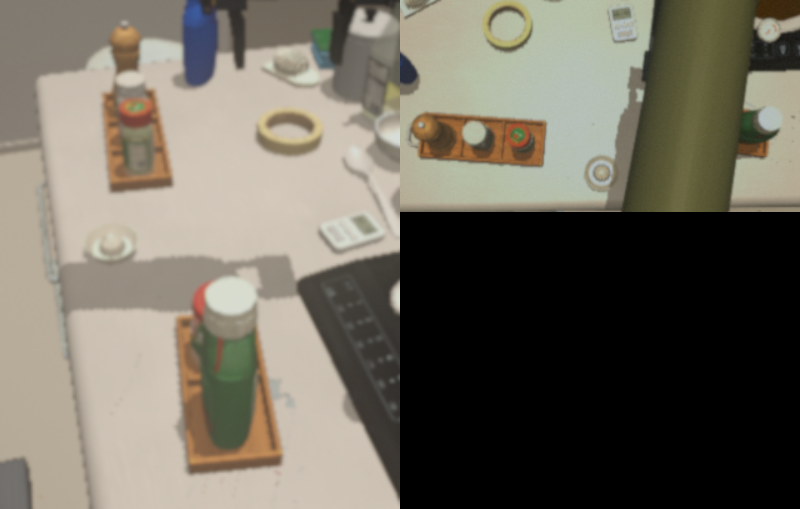

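All five stand upright in their named compartments, and the timer, tape and reamer have not moved. Handing in.

```bash
python3 -c "
from cell import env
print(env.sign_off())"
```

```text
the job is handed in; nothing more can be done
None
```

All five condiments stand upright in their named compartments, the timer, tape roll and reamer look undisturbed in the final pictures, and the job was handed in at about 40 s; no verdict came back.

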